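# Open the photometer cell and key in a blank reading

### The job

Zero the photometer with its cell open: first lift the black light cap off the measuring cell and set it down, mouth down, in the round steel dish, lowering it all the way in before letting go. Then, one at a time, press these console keys fully down and let them come back up: the round key, the upright bar (the one running up the slope), the level bar (the one running across it), and the round key once more. Leave the plus-shaped key alone, press nothing before the cap is in the dish, do not bump the clear splash shield, and leave the bottle, lamp, tube rack and petri dishes where they stand.

Things in the scene. Friction and masses are not known exactly. Their poses are not given: they have to be found in the camera images.
- console: Fixed grey console, 270 mm wide (y). Origin: on the bench, mid-width; z up; the keypad faces its -x, the robot. Front lip x -105, z 80 mm; the black slope rises 25 deg to z 122 at x -14 (outward normal -0.423, 0, 0.906); rear flat, z 122, to x +60. Four off-white keys in a row along y at -87, -29, +29, +87 mm; which is where varies.
- shield: Fixed clear plate over the keys; origin and axes as the console. 5 mm thick, underside z 264 mm, x -82 to +50, y -120 to +120; two 12 mm posts at x +40, y -105/+105. Open to the robot. It passes 150 mm above the key centres and 16 mm beyond them, so lean the tool 25 to 35 deg, tip pointing down and away from the robot.
- round_top (a point): Centre of the top face of the round key: a plain disc, 46 mm across. The face lies 14 mm proud of the slope and parallel to it; moves with the key. Axes as the console's.
- key_round (a joint): Travel of that key into the slope, m, along the slope's inward normal: 0 is up, 0.008 is fully down. Springs back by itself; about 1.5 N to start, 4.3 N at full travel.
- tall_top (a point): Centre of the top face of the upright-bar key: a bar 60 mm long and 17 mm wide running up and down the slope. The face lies 14 mm proud of the slope and parallel to it; moves with the key. Axes as the console's.
- key_tall (a joint): Travel of that key into the slope, m, along the slope's inward normal: 0 is up, 0.008 is fully down. Springs back by itself; about 1.5 N to start, 4.3 N at full travel.
- flat_top (a point): Centre of the top face of the level-bar key: a bar 46 mm long and 17 mm wide running level, across the slope (along the console's y). The face lies 14 mm proud of the slope and parallel to it; moves with the key. Axes as the console's.
- key_flat (a joint): Travel of that key into the slope, m, along the slope's inward normal: 0 is up, 0.008 is fully down. Springs back by itself; about 1.5 N to start, 4.3 N at full travel.
- plus_top (a point): Centre of the top face of the plus key: a plus sign, 46 mm across with arms 15 mm wide. The face lies 14 mm proud of the slope and parallel to it; moves with the key. Axes as the console's.
- key_plus (a joint): Travel of that key into the slope, m, along the slope's inward normal: 0 is up, 0.008 is fully down. Springs back by itself; about 1.5 N to start, 4.3 N at full travel.
- cell: Fixed white block 136 x 80 x 90 mm (x, y, z); origin: centre of underside. Two grey towers on its +x and -x ends, 64 mm wide (y), tops at z 145, 88 mm apart: fingers fit only on the cap's +y and -y sides. Between them, under the cap, a collar 46 mm across, 16 mm high. It stands left or right of the console, the dish on the other side.
- cap: Loose black light cap, an upturned round cup, 62 mm outside diameter, 58 mm high, wall 4 mm, closed on top; 55 to 115 g. Stands mouth down over the cell's collar, its rim on the block's top 90 mm above the bench (2 to 4 mm play; free after a 16 mm lift). Origin: centre of its mouth (lower) rim; z up to its closed top.
- dish: Fixed round steel cap dish standing on the bench, 92 mm outside and 82 mm inside diameter, rim 14 mm high, floor 6 mm above the bench. Origin: centre of its underside.
- dish_in (a point): Centre of the dish's inner floor, 6 mm above the bench.
- bottle: Bystander: loose amber bottle, 64 mm diameter, 145 mm high. Origin: centre of its underside.
- lamp: Bystander: loose unlit glass spirit lamp with a metal snuffer, 80 mm diameter, 88 mm high. Origin: centre of its underside.
- rack: Bystander: loose white test-tube rack, 70 mm (x) by 200 mm (y), corked tubes up to 160 mm high. Origin: centre of its underside.
- petri: Bystander: loose stack of petri dishes, 94 mm diameter, 53 mm high. Origin: centre of its underside.
Not all that is in view belongs to the job. Leave any orange look-alike of the cap alone. Several things look just like the dish: the one meant starts nearest to the robot's base.

How it is judged:
By the outcome, as a careful person would: the job done as asked, in the order asked, and still so for the second after the job is handed in, with the robot touching nothing.
It also fails if it takes over 72 s, if anything falls off the work surface, if the arm or the gripper's body presses on something with over 40 N, if the wrist force passes 120 N, or if a joint passes its speed limit or range.

### The arm

A 7-joint arm with a two-finger parallel gripper is mounted at the origin on the work surface. World frame = base frame: x ahead of the robot, y to its left, z up, the work surface at z = 0. Lengths are in m, angles in rad, forces in N, time in s.
With the tool pointing down it reaches from about 0.35 to 0.9 m from the base axis. Payload 19.9 kg.
Tool frame: the origin (TCP) lies at the very end of the fingers, on their centre line; the grasp point (between the pads) lies 19 mm behind it; z points along the fingers, y is the line along which they close (so a half turn about z gives the same grasp; the last joint's range is limited). The gripper opens to 94 mm and grips with 3 to 60 N. Pads are 16 mm wide; open, the fingers measure 119 mm over their backs; the gripper's body (75 mm by 177 mm) begins 78 mm behind the grasp point.
Start: joints at [1.262, 0.417, -0.01, 1.614, 0.005, 1.111, -0.053], TCP at [0.165, -0.603, 0.205] pointing down, gripper open.
Joint ranges: [-2.81, 2.81], [-0.39, 2.02], [-1.27, 1.25], [0.06, 2.57], [-1.19, 4.33], [0.19, 2], [-2.82, 2.82]. Speed limits (rad/s): [1.89, 1.89, 2.39, 2.39, 3.01, 3.01, 3.01].

### API

Orientations are given as a unit quaternion [w, x, y, z].
In Python, from station import ctrl gives the robot as it stands.
- The arm moves only by the tool step_arm, never from a script. Its argument "plan" is a list of rows, each an object with "twist": the turn, a rotation vector about the world's x, y, z each as a share of pi rad, from -1 to 1, a list of three; "travel": the shift along the world's x, y, z each as a share of 0.25 m, from -1 to 1, a list of three; "fingers": the closure, from -1 (fully open) to 1 (shut). A call has 1 to 8 rows; each row is the pose to reach, as a shift and turn from the pose commanded when the call began, turning the shorter way round; what a row does not reach only later rows make up. A row lasts 1/12 s, in which the tool goes at most 41.7 mm and 7.16 degrees, less where a joint would pass 70% of its speed; a pose out of reach is approached as far as the arm can. A call with a number of a shift or a turn outside -1 to 1 is refused whole. A call with a gripper value outside its range is refused whole. The fingers move at their own pace and stop on an object; "force" is the grip in N (left out, the last holds). Time passes only in rows, so rows that repeat a pose let the fingers close. It gives the time, the measured TCP pose, the force, the opening and the grip force at its end, in the units of the state.
- ctrl.get_state(): the state, without advancing time (a new reading comes with each control period).
- ctrl.camera(name): name is "side" or "top" or "wrist"; returns a dict with "image" (400x640x3 uint8, red, green, blue), "range_z" (400x640 float32, m along the optical axis (not along the pixel's ray), 0 where there is no reading), "K" (3x3 intrinsics, pixels), "extrinsics" (4x4, takes a point from camera to world coordinates). Camera axes: x right, y down, z forward; pixel columns grow to the right and rows downward; lengths in m; the calibration is good to about 2 mm. A picture is of the moment at which its call begins.
- ctrl.job_done(): hands the job in; it is judged then, once.
The state is a dict: "clock": time; "joint_pos": joint angles; "qvel": joint speeds; "joint_efforts": joint torques, N m; "tcp_pos": TCP position; "tcp_rot": TCP orientation; "contact_force": force on the tool from outside, world axes, zero at the start; "wrist_torque": the same for the moment, N m; "gripper_width": finger opening in m; "finger_force": force on a finger pad.
Only numpy, scipy, OpenCV 4.12 (cv2) and the standard library are available. Lean on these libraries where they do the work, as an engineer would, in place of code of your own. Each camera call takes 0.05 s, during which the arm holds its last target. There are 200 camera calls.

## Working session

There is one attempt and no reset: what is moved stays moved. The work goes in short steps, Python scripts to look and compute and a tool call to move; the robot and the scene stay as the last step left them, time stands still between calls to the robot, and variables do not carry over. Pictures are saved under pics/ and viewed, at most 12 in all, crops included, and the job is handed in when it is done.

Besides the shell and the picture viewer there is one more tool, called by a JSON object that holds its "name" and its "arguments", one argument or row to a line. step_arm: Moves the arm, as the interface text tells. Shift numbers are shares of 0.25 m and turn numbers shares of pi rad, none past 1 either way. Its arguments: {"type":"object","properties":{"plan":{"type":"array","items":{"type":"object","properties":{"twist":{"type":"array","items":{"type":"number"}},"travel":{"type":"array","items":{"type":"number"}},"fingers":{"type":"number"}}}},"force":{"type":"number"}},"required":["plan"]}

```bash
mkdir -p pics
cat > h.py <<'E'
import numpy as np, cv2
from station import ctrl
def cam(n):
    c=ctrl.camera(n); np.savez(f'/tmp/{n}.npz',**c); return c
def load(n): return dict(np.load(f'/tmp/{n}.npz'))
def cloud(c):
    K,E,z=c['K'],c['extrinsics'],c['range_z']
    v,u=np.mgrid[:400,:640]
    p=np.stack([(u-K[0,2])/K[0,0]*z,(v-K[1,2])/K[1,1]*z,z],-1)
    return p@E[:3,:3].T+E[:3,3]
def plane(c,u,v,h):
    K,E=c['K'],c['extrinsics']
    d=E[:3,:3]@np.array([(u-K[0,2])/K[0,0],(v-K[1,2])/K[1,1],1]); o=E[:3,3]
    return o+d*(h-o[2])/d[2]
def save(c,n): cv2.imwrite(f'pics/{n}.png',c['image'][...,::-1])
E
python3 - <<'E'
from h import *
for n in ['top','side']:
    c=cam(n); save(c,n); print(n,c['K'][0],c['extrinsics'].round(3).tolist())
s=ctrl.get_state(); print(s)
E
```

```text
top [367.4748022    0.         318.91416585] [[-0.028, -0.996, 0.082, 0.463], [-1.0, 0.029, 0.006, -0.005], [-0.009, -0.081, -0.997, 1.136], [0.0, 0.0, 0.0, 1.0]]
side [365.2532128    0.         318.25571666] [[-0.91, -0.256, 0.326, 0.201], [-0.414, 0.573, -0.707, 0.673], [-0.006, -0.778, -0.628, 0.691], [0.0, 0.0, 0.0, 1.0]]
{'clock': 0.1, 'joint_pos': array([ 1.26153051,  0.41790371, -0.01030619,  1.61406144,  0.00470257,
        1.11068019, -0.05299153]), 'qvel': array([-4.13291101e-05, -2.14205045e-03, -1.93419960e-04, -1.57326051e-03,
        1.99043838e-03, -1.09752090e-03, -8.57916722e-04]), 'joint_efforts': array([ 2.25086602e-03, -8.52577615e+01,  6.41250685e-01, -4.26691282e+01,
       -4.87354863e-02,  1.63390167e-02,  1.11387403e-04]), 'tcp_pos': array([ 0.16527164, -0.60243413,  0.20491651]), 'tcp_rot': array([-5.02697053e-04,  9.91049576e-01,  1.33493347e-01, -1.09656994e-04]), 'contact_force': array([ 0.04941439,  0.54820375, -0.34833451]), 'wrist_torque': array([ 0.04087534, -0.00296694, -0.04858503]), 'finger_force': 0.0, 'gripper_width': 0.09418351777264534}
```

View pics/top.png

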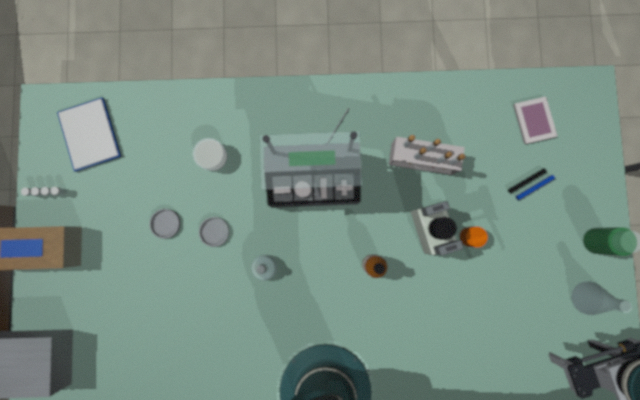

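View pics/side.png

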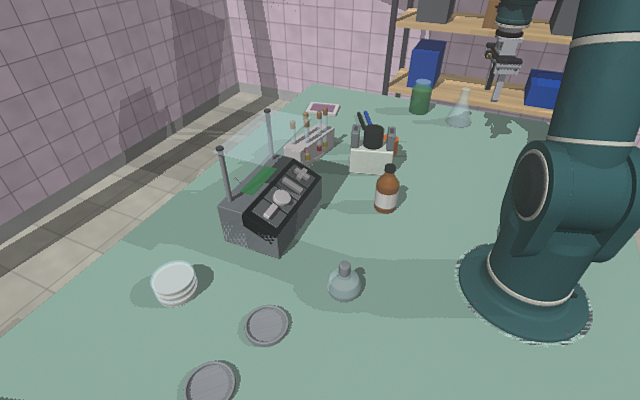

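The top view shows the console at (313,170). Its keys left to right look like level bar (282,189), round (302,188), upright (323,187) and plus (344,187).

Candidates:
- **Cap:** black cup on the white cell at (443,228), or the orange look-alike at (475,237). I choose the black one.
- **Dish:** (215,232) or (166,223). I choose (215,232), which is nearer the base.

The bottle is at (376,266), the lamp at (263,267), the rack at (428,155) and the petri stack at (209,154).

Run:
```python
from h import *
c=load('top'); P=cloud(c); im=c['image'].astype(int); s=load('side'); Q=cloud(s); si=s['image'].astype(int)
def rep(n,m,X):
    p=X[m]; 
    if len(p): print(n,len(p),'med',np.median(p,0).round(4),'mid',((np.percentile(p,2,0)+np.percentile(p,98,0))/2).round(4),'ext',(np.percentile(p,98,0)-np.percentile(p,2,0)).round(3))
V,U=np.mgrid[:400,:640]
box=lambda u0,u1,v0,v1:(U>=u0)&(U<u1)&(V>=v0)&(V<v1)
# cap top: dark, height ~.148
m=box(420,465,205,255)&(im.max(-1)<60)&(abs(P[...,2]-.148)<.012); rep('cap',m,P)
m=box(410,465,195,260)&(abs(P[...,2]-.145)<.006)&(im.max(-1)>=60); rep('towers',m,P)
m2=box(410,465,195,260)&(abs(P[...,2]-.09)<.008); rep('block',m2,P)
r=cv2.minAreaRect((P[m|m2][:,:2]*1000).astype(np.float32)); print('cellrect',r)
for n,b in [('dishA',box(195,235,212,252)),('dishB',box(146,186,205,245))]:
    m=b&(abs(im-im.mean(-1,keepdims=True)).max(-1)<14); rep(n,m,P)
    u,v=np.nonzero(m)[1],np.nonzero(m)[0]
    (cx,cy),rr=cv2.minEnclosingCircle(np.c_[u,v].astype(np.float32)); print((cx,cy),rr,plane(c,cx,cy,.012),plane(c,np.median(u),np.median(v),.010))
# console
m=box(255,370,130,210)&(P[...,2]>.07)&(P[...,2]<.29)
z=P[...,2]
for n,b in [('shield/flat',box(262,362,135,180)),('slope',box(266,360,178,206))]:
    rep(n,b,P); print(np.histogram(z[b],bins=np.arange(0,.3,.02))[0])
# keys: bright on slope, side & top
m=box(266,362,176,200)&(im.min(-1)>125)&(z<.18)
n,l,st,ce=cv2.connectedComponentsWithStats(m.astype(np.uint8))
for i in range(1,n):
    if st[i,4]>15: print('top key',ce[i].round(1),st[i]); rep('',l==i,P)
m=box(240,330,155,250)&(si.min(-1)>125)&(Q[...,2]<.18)
n,l,st,ce=cv2.connectedComponentsWithStats(m.astype(np.uint8))
for i in range(1,n):
    if st[i,4]>15: print('side key',ce[i].round(1),st[i]); rep('',l==i,Q)
for nm,X,mm in [('sbottle',Q,box(372,402,165,215)),('slamp',Q,box(328,362,260,302))]:
    mm=mm&(X[...,2]>.02); rep(nm,mm,X)
a=cv2.resize(c['image'][130:270,150:490],None,fx=2.3,fy=2.3,interpolation=cv2.INTER_CUBIC)
b=cv2.resize(s['image'][110:260,200:420],(782,533)[::1],interpolation=cv2.INTER_CUBIC)
b=cv2.resize(b,(375,256)); 
k=cv2.resize(s['image'][150:250,230:330],(256,256),interpolation=cv2.INTER_CUBIC)
o=np.zeros((322+256,782,3),np.uint8); o[:322]=a[:322,:782]; o[322:,:375]=b; o[322:,400:656]=k
cv2.imwrite('pics/crop.png',o[...,::-1])
```

```text
cap 421 med [ 0.4723 -0.3307  0.1485] mid [ 0.4729 -0.3315  0.1454] ext [0.051 0.057 0.014]
towers 438 med [ 0.4753 -0.3315  0.1456] mid [ 0.4735 -0.331   0.1455] ext [0.136 0.086 0.008]
block 489 med [ 0.474  -0.3108  0.0904] mid [ 0.4649 -0.3274  0.09  ] ext [0.118 0.094 0.011]
cellrect ((473.4862365722656, -331.15765380859375), (136.10914611816406, 79.45587158203125), 14.778440475463867)
dishA 902 med [0.4818 0.3241 0.0066] mid [0.4825 0.3235 0.0073] ext [0.089 0.096 0.018]
(215.36724853515625, 230.85353088378906) 18.11383628845215 [0.48397543 0.32092148 0.012     ] [0.48206772 0.32263968 0.01      ]
dishB 908 med [0.5112 0.4765 0.0068] mid [0.5115 0.4754 0.0074] ext [0.091 0.095 0.019]
(165.65602111816406, 223.03900146484375) 17.76470375061035 [0.51220448 0.47365854 0.012     ] [0.51246916 0.47653459 0.01      ]
shield/flat 4500 med [0.6492 0.0146 0.2696] mid [0.6498 0.0148 0.2696] ext [0.107 0.229 0.008]
[  39    0    0    0    0    0    0    0    0    0    0    0    0 4420]
slope 2632 med [0.5809 0.0169 0.1006] mid [0.5757 0.0182 0.1403] ext [0.046 0.253 0.264]
[  51   31   41 
[... 1275 characters left out ...]
[281.1 196.9] [273 189  18  16 217]
 217 med [0.592  0.0505 0.1132] mid [0.5919 0.0479 0.113 ] ext [0.038 0.042 0.018]
side key [269.8 210.7] [263 203  15  16 109]
 109 med [0.5915 0.11   0.1133] mid [0.5921 0.1058 0.1118] ext [0.016 0.043 0.014]
side key [317.  232.3] [292 205  38  45 927]
 927 med [5.076e-01 2.990e-02 2.000e-04] mid [4.98e-01 1.23e-02 1.00e-04] ext [0.077 0.165 0.005]
side key [242.3 247.8] [240 246   6   4  18]
 18 med [0.6573 0.1567 0.0011] mid [0.6561 0.1573 0.0008] ext [0.015 0.011 0.005]
sbottle 899 med [ 0.3656 -0.1351  0.0794] mid [ 0.3913 -0.2136  0.0838] ext [0.109 0.184 0.123]
slamp 929 med [0.3644 0.1853 0.0452] mid [0.3667 0.1812 0.0554] ext [0.066 0.058 0.067]
```

View pics/crop.png

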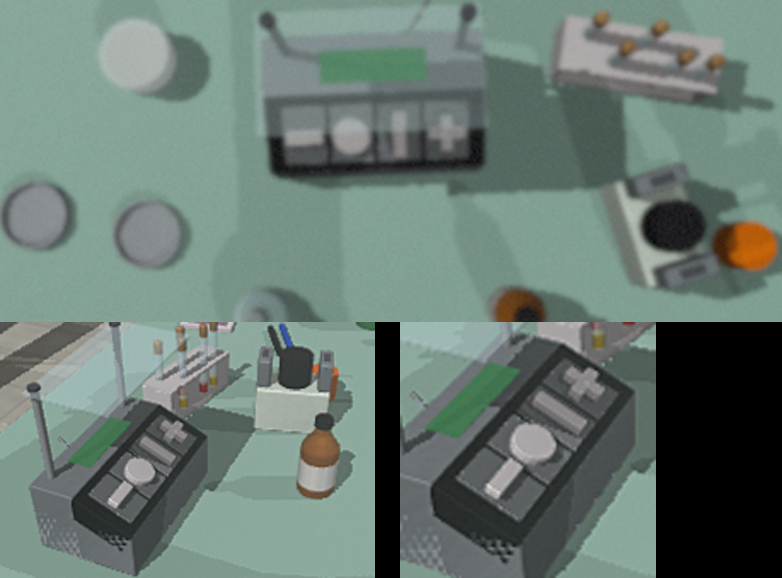

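The crop confirms the keys left to right: level bar, round, upright, plus. The black cap sits between the grey towers at crop (673,226), with the orange one to its right. The cell's 15° yaw matches the tool's current yaw.

{"name": "step_arm", "arguments": {
  "plan": [
    {"travel": [0.1,0.08,0.1],"twist": [0,0,-0.003],"fingers": -1},
    {"travel": [0.64,0.56,0.28],"twist": [0,0,-0.003],"fingers": -1},
    {"travel": [0.64,0.56,0.28],"twist": [0,0,-0.003],"fingers": -1},
    {"travel": [0.64,0.56,0.28],"twist": [0,0,-0.003],"fingers": -1},
    {"travel": [0.64,0.56,0.28],"twist": [0,0,-0.003],"fingers": -1},
    {"travel": [0.64,0.56,0.28],"twist": [0,0,-0.003],"fingers": -1},
    {"travel": [0.64,0.56,0.28],"twist": [0,0,-0.003],"fingers": -1}
  ]
}}

```text
clock: 0.68
tcp_pos: [0.3297, -0.4594, 0.2766]
tcp_rot: [0.0, 0.991, 0.132, 0.001]
contact_force: [0.4, 0.1, 0.2]
gripper_width: 0.0939
finger_force: 0.0
```

{"name": "step_arm", "arguments": {
  "plan": [
    {"travel": [0.59,0.525,0.1],"fingers": -1},
    {"travel": [0.59,0.525,0.1],"fingers": -1},
    {"travel": [0.59,0.525,0.1],"fingers": -1},
    {"travel": [0.59,0.525,0.1],"fingers": -1},
    {"travel": [0.59,0.525,0.1],"fingers": -1},
    {"travel": [0.59,0.525,0.1],"fingers": -1},
    {"travel": [0.59,0.525,0.1],"fingers": -1},
    {"travel": [0.59,0.525,0.1],"fingers": -1}
  ]
}}

```text
invalid input
```

Run:
```python
from h import *
c=cam('wrist'); save(c,'w1'); P=cloud(c); im=c['image'].astype(int); z=P[...,2]
s=ctrl.get_state(); print(s['clock'],s['tcp_pos'],s['tcp_rot'])
def rep(n,m):
    p=P[m]; 
    if len(p): print(n,len(p),'mid',((np.percentile(p,1,0)+np.percentile(p,99,0))/2).round(4),'ext',(np.percentile(p,99,0)-np.percentile(p,1,0)).round(3))
    return p
near=np.hypot(P[...,0]-.473,P[...,1]+.331)
p=rep('cap',(near<.04)&(abs(z-.148)<.004)&(im.max(-1)<60)); print(cv2.minEnclosingCircle((p[:,:2]*1000).astype(np.float32)))
p=rep('cell',(near<.09)&(z>.08)&(z<.155)); print(cv2.minAreaRect((p[:,:2]*1000).astype(np.float32)))
m=(im[...,0]>180)&(im[...,2]<80); rep('orange',m)
```

```text
0.7333 [ 0.32730535 -0.46119784  0.27588439] [1.60633876e-04 9.91415406e-01 1.30749234e-01 3.24457560e-04]
cap 1028 mid [ 0.45   -0.3402  0.1471] ext [0.019 0.045 0.006]
((454.46539306640625, -339.78125), 25.059551239013672)
cell 6800 mid [ 0.4363 -0.3451  0.1167] ext [0.072 0.08  0.065]
((437.00933837890625, -342.73907470703125), (65.68059539794922, 80.90322875976562), 15.788991928100586)
orange 2556 mid [ 0.4432 -0.4574  0.0582] ext [0.057 0.052 0.004]
```

View pics/w1.png

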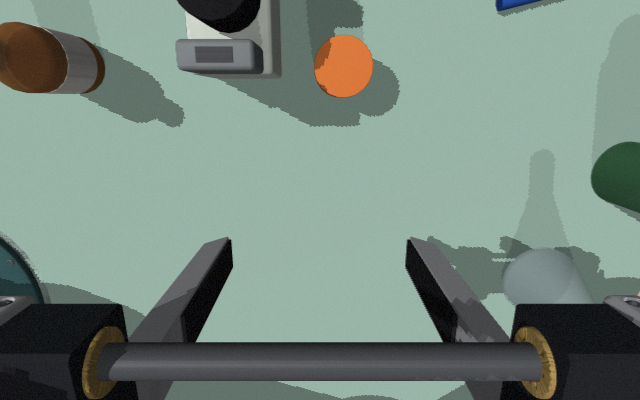

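The wrist view shows the cap partly in frame at (220,10), the near tower at (215,55) and the orange look-alike well clear at (343,66). The second call was refused, presumably because it lacked "twist". I'll redo it with the turn included.

{"name": "step_arm", "arguments": {
  "plan": [
    {"travel": [0.48,0.5,0.1],"twist": [0,0,0],"fingers": -1},
    {"travel": [0.48,0.5,0.1],"twist": [0,0,0],"fingers": -1},
    {"travel": [0.48,0.5,0.1],"twist": [0,0,0],"fingers": -1},
    {"travel": [0.48,0.5,0.1],"twist": [0,0,0],"fingers": -1},
    {"travel": [0.48,0.5,0.1],"twist": [0,0,0],"fingers": -1},
    {"travel": [0.48,0.5,0.1],"twist": [0,0,0],"fingers": -1}
  ]
}}

```text
clock: 1.23
tcp_pos: [0.447, -0.3359, 0.3004]
tcp_rot: [-0.0, 0.991, 0.131, 0.0]
contact_force: [-0.2, -0.8, -0.9]
gripper_width: 0.0942
finger_force: 0.0
```

```bash
cat > m.py <<'E'
from h import *
c=cam('wrist'); save(c,'w2'); P=cloud(c); im=c['image'].astype(int); z=P[...,2]
s=ctrl.get_state(); print(s['clock'],s['tcp_pos'],s['tcp_rot'])
def rep(n,m):
    p=P[m]; 
    if len(p): print(n,len(p),'mid',((np.percentile(p,1,0)+np.percentile(p,99,0))/2).round(4),'ext',(np.percentile(p,99,0)-np.percentile(p,1,0)).round(3))
    return p
near=np.hypot(P[...,0]-.473,P[...,1]+.331)
p=rep('cap',(near<.04)&(abs(z-.148)<.004)&(im.max(-1)<60)); print(cv2.minEnclosingCircle((p[:,:2]*1000).astype(np.float32)))
p=rep('cell',(near<.09)&(z>.08)&(z<.155)); print(cv2.minAreaRect((p[:,:2]*1000).astype(np.float32)))
E
python3 m.py
```

```text
1.2833 [ 0.4454313  -0.33768292  0.30001652] [-1.96490391e-04  9.91600237e-01  1.29340123e-01 -2.53743949e-04]
cap 3316 mid [ 0.4711 -0.335   0.1482] ext [0.057 0.056 0.004]
((470.788330078125, -334.79559326171875), 30.857402801513672)
cell 10288 mid [ 0.4721 -0.3332  0.1186] ext [0.134 0.092 0.062]
((471.2656555175781, -333.46014404296875), (136.07180786132812, 80.04747772216797), 15.162779808044434)
```

{"name": "step_arm", "arguments": {
  "plan": [
    {"travel": [0.104,0.014,0],"twist": [0,0,0],"fingers": -1},
    {"travel": [0.104,0.014,-0.16],"twist": [0,0,0],"fingers": -1},
    {"travel": [0.104,0.014,-0.32],"twist": [0,0,0],"fingers": -1},
    {"travel": [0.104,0.014,-0.46],"twist": [0,0,0],"fingers": -1},
    {"travel": [0.104,0.014,-0.56],"twist": [0,0,0],"fingers": -1},
    {"travel": [0.104,0.014,-0.66],"twist": [0,0,0],"fingers": -1},
    {"travel": [0.104,0.014,-0.76],"twist": [0,0,0],"fingers": -1},
    {"travel": [0.104,0.014,-0.76],"twist": [0,0,0],"fingers": -1}
  ]
}}

```text
clock: 1.95
tcp_pos: [0.4676, -0.3347, 0.1056]
tcp_rot: [-0.002, 0.992, 0.128, -0.003]
contact_force: [-0.6, 0.6, -0.1]
gripper_width: 0.0939
finger_force: 0.0
```

{"name": "step_arm", "arguments": {
  "plan": [
    {"travel": [0,0,0],"twist": [0,0,0],"fingers": 0},
    {"travel": [0,0,0],"twist": [0,0,0],"fingers": 1},
    {"travel": [0,0,0],"twist": [0,0,0],"fingers": 1},
    {"travel": [0,0,0],"twist": [0,0,0],"fingers": 1},
    {"travel": [0,0,0],"twist": [0,0,0],"fingers": 1},
    {"travel": [0,0,0],"twist": [0,0,0],"fingers": 1}
  ],
  "force": 15
}}

```text
clock: 2.45
tcp_pos: [0.4717, -0.3346, 0.1114]
tcp_rot: [0.0, 0.992, 0.129, 0.0]
contact_force: [-1.1, 0.7, 7.8]
gripper_width: 0.0628
finger_force: 15.0
```

{"name": "step_arm", "arguments": {
  "plan": [
    {"travel": [0,0,0],"twist": [0,0,0],"fingers": 1},
    {"travel": [0,0,0.05],"twist": [0,0,0],"fingers": 1},
    {"travel": [0,0,0.15],"twist": [0,0,0],"fingers": 1},
    {"travel": [0,0,0.28],"twist": [0,0,0],"fingers": 1},
    {"travel": [0,0,0.42],"twist": [0,0,0],"fingers": 1},
    {"travel": [0,0,0.56],"twist": [0,0,0],"fingers": 1},
    {"travel": [0,0,0.7],"twist": [0,0,0],"fingers": 1},
    {"travel": [0,0,0.8],"twist": [0,0,0],"fingers": 1}
  ],
  "force": 25
}}

```text
clock: 3.12
tcp_pos: [0.4716, -0.3341, 0.3149]
tcp_rot: [0.001, 0.992, 0.129, 0.001]
contact_force: [-0.2, -0.4, -0.2]
gripper_width: 0.0625
finger_force: 25.0
```

Run:
```python
from h import *
c=cam('side'); save(c,'s2'); 
s=ctrl.get_state(); print(s)
```

```text
{'clock': 3.1667, 'joint_pos': array([ 0.74204079,  0.25488169, -0.22041996,  1.58337475,  0.05782024,
        1.30160557, -0.7986078 ]), 'qvel': array([-3.15556909e-03,  2.32263116e-02, -1.05540657e-04,  5.85144323e-02,
        1.00099770e-02, -1.21408254e-01, -1.03962459e-02]), 'joint_efforts': array([ 2.42264802e-01, -5.06504953e+01, -1.16920665e+00, -3.00284028e+01,
        4.22184728e-02, -9.50151980e-01, -5.34674968e-02]), 'tcp_pos': array([ 0.47276674, -0.33478362,  0.31884152]), 'tcp_rot': array([0.00269471, 0.99164362, 0.12894417, 0.00301027]), 'contact_force': array([-1.30640557, -0.84981046,  3.64817825]), 'wrist_torque': array([-0.0181759 , -0.00663677, -0.00202656]), 'finger_force': 24.999689608812332, 'gripper_width': 0.06254373598842874}
```

View pics/s2.png

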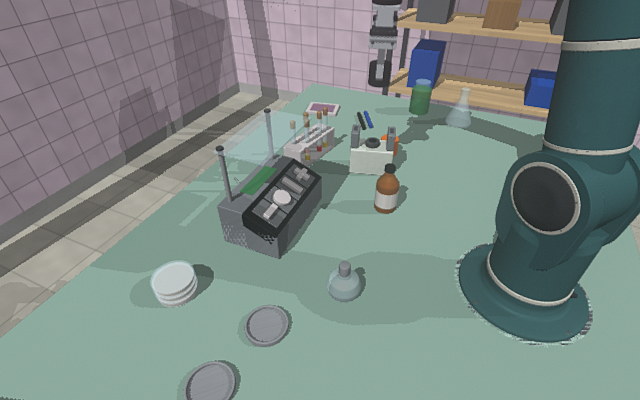

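The side view shows the cap held in the gripper at (380,73) and the collar exposed at (372,142).

{"name": "step_arm", "arguments": {
  "plan": [
    {"travel": [-0.03,0.08,0],"twist": [0,0,0],"fingers": 1},
    {"travel": [-0.08,0.22,0],"twist": [0,0,0],"fingers": 1},
    {"travel": [-0.12,0.36,0],"twist": [0,0,0],"fingers": 1},
    {"travel": [-0.16,0.5,0],"twist": [0,0,0],"fingers": 1},
    {"travel": [-0.18,0.63,0],"twist": [0,0,0],"fingers": 1},
    {"travel": [-0.2,0.76,0],"twist": [0,0,0],"fingers": 1},
    {"travel": [-0.2,0.88,0],"twist": [0,0,0],"fingers": 1},
    {"travel": [-0.2,1,0],"twist": [0,0,0],"fingers": 1}
  ]
}}

```text
clock: 3.83
tcp_pos: [0.4207, -0.0826, 0.3112]
tcp_rot: [0.0, 0.992, 0.129, 0.0]
contact_force: [0.4, -0.6, -1.2]
gripper_width: 0.0626
finger_force: 25.0
```

{"name": "step_arm", "arguments": {
  "plan": [
    {"travel": [0,0.12,0],"twist": [0,0,0],"fingers": 1},
    {"travel": [0,0.24,0],"twist": [0,0,0],"fingers": 1},
    {"travel": [0,0.37,0],"twist": [0,0,0],"fingers": 1},
    {"travel": [0,0.5,0],"twist": [0,0,0],"fingers": 1},
    {"travel": [0,0.63,0],"twist": [0,0,0],"fingers": 1},
    {"travel": [0,0.76,0],"twist": [0,0,0],"fingers": 1},
    {"travel": [0,0.88,0],"twist": [0,0,0],"fingers": 1},
    {"travel": [0,1,0],"twist": [0,0,0],"fingers": 1}
  ]
}}

```text
clock: 4.5
tcp_pos: [0.4208, 0.1674, 0.3111]
tcp_rot: [0.0, 0.992, 0.129, 0.0]
contact_force: [0.7, -0.7, -1.5]
gripper_width: 0.0627
finger_force: 25.0
```

{"name": "step_arm", "arguments": {
  "plan": [
    {"travel": [0,0.12,0],"twist": [0,0,0],"fingers": 1},
    {"travel": [0,0.24,0],"twist": [0,0,0],"fingers": 1},
    {"travel": [0,0.37,0],"twist": [0,0,0],"fingers": 1},
    {"travel": [0,0.46,0],"twist": [0,0,0],"fingers": 1},
    {"travel": [0,0.54,0],"twist": [0,0,0],"fingers": 1},
    {"travel": [0,0.6,0],"twist": [0,0,0],"fingers": 1},
    {"travel": [0,0.6,0],"twist": [0,0,0],"fingers": 1}
  ]
}}

```text
clock: 5.08
tcp_pos: [0.4203, 0.3184, 0.3108]
tcp_rot: [-0.001, 0.991, 0.131, -0.0]
contact_force: [0.1, 1.1, -0.8]
gripper_width: 0.0627
finger_force: 25.0
```

```bash
cat > d.py <<'E'
from h import *
import sys
c=cam('wrist'); save(c,sys.argv[1]); P=cloud(c); im=c['image'].astype(int); z=P[...,2]
s=ctrl.get_state(); print(s['clock'],s['tcp_pos'],s['tcp_rot'],s['joint_pos'],s['gripper_width'])
m=(np.hypot(P[...,0]-.482,P[...,1]-.322)<.055)&(abs(im-im.mean(-1,keepdims=True)).max(-1)<14)&(z<.03)
p=P[m]; print(len(p),((np.percentile(p,1,0)+np.percentile(p,99,0))/2).round(4),(np.percentile(p,99,0)-np.percentile(p,1,0)).round(3), cv2.minEnclosingCircle((p[:,:2]*1000).astype(np.float32)),np.percentile(z[m],[1,50,99]))
E
python3 d.py w3
```

```text
5.1333 [0.42066128 0.31691114 0.31066444] [-1.92805045e-04  9.91507737e-01  1.30047360e-01 -2.32792902e-04] [ 0.00328043  0.23231279 -0.82929256  1.69779575  0.17703442  1.28969467
 -2.17200852] 0.06219195542969279
4622 [0.481  0.3219 0.0073] [0.088 0.096 0.016] ((482.0108337402344, 321.6001281738281), 54.65827178955078) [-0.0008811   0.00638347  0.0154669 ]
```

View pics/w3.png

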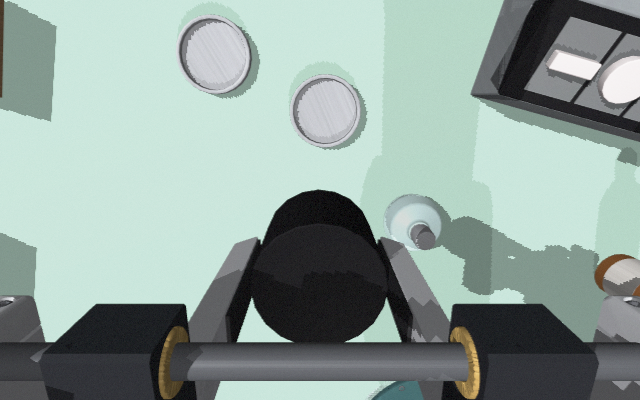

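The wrist view shows the cap in the grip at (320,270). The chosen dish is at (326,110), the other dish at (214,54) and the lamp at (415,222).

Run:
```python
from h import *
c=load('wrist'); im=c['image'].astype(int); P=cloud(c)
V,U=np.mgrid[:400,:640]
g=im[...,1]-im[...,0]
m=((U-326)**2+(V-110)**2<48**2)&(g<12)
n,l,st,ce=cv2.connectedComponentsWithStats(m.astype(np.uint8)); i=1+st[1:,4].argmax(); print(st[i])
h=cv2.convexHull(np.argwhere(l==i)[:,::-1].astype(np.float32)); e=cv2.fitEllipse(h); print(e)
print(plane(c,*e[0],.014))
r=(np.hypot(P[...,0]-.482,P[...,1]-.322)<.06)&(P[...,2]>.0105)&(P[...,2]<.018)
p=P[r][:,:2]; A=np.c_[2*p,np.ones(len(p))]; x=np.linalg.lstsq(A,(p**2).sum(1),rcond=None)[0]; print(len(p),x[:2],np.sqrt(x[2]+x[0]**2+x[1]**2))
```

```text
[ 290   74   71   73 4069]
((324.94561767578125, 110.37066650390625), (70.83438110351562, 72.83992004394531), 1.6369181871414185)
[0.48299876 0.32716879 0.014     ]
872 [0.48179126 0.32748134] 0.04317724922433071
```

{"name": "step_arm", "arguments": {
  "plan": [
    {"travel": [0.1,0.032,0],"twist": [0,0,0],"fingers": 1},
    {"travel": [0.2,0.032,-0.1],"twist": [0,0,0],"fingers": 1},
    {"travel": [0.246,0.032,-0.24],"twist": [0,0,0],"fingers": 1},
    {"travel": [0.246,0.032,-0.38],"twist": [0,0,0],"fingers": 1},
    {"travel": [0.246,0.032,-0.52],"twist": [0,0,0],"fingers": 1},
    {"travel": [0.246,0.032,-0.66],"twist": [0,0,0],"fingers": 1},
    {"travel": [0.246,0.032,-0.8],"twist": [0,0,0],"fingers": 1},
    {"travel": [0.246,0.032,-0.88],"twist": [0,0,0],"fingers": 1}
  ]
}}

```text
clock: 5.8
tcp_pos: [0.4821, 0.3215, 0.0874]
tcp_rot: [0.001, 0.992, 0.128, -0.001]
contact_force: [-0.2, 0.3, -1.0]
gripper_width: 0.0625
finger_force: 25.0
```

Run:
```python
from h import *
for n in ['top','side','wrist']:
    c=cam(n)
s=ctrl.get_state(); print(s['clock'],s['tcp_pos'],s['tcp_rot'],s['joint_pos'],s['contact_force'])
w=load('wrist')['image']; b=load('side')['image'][250:400,170:370]
o=np.zeros((600,640,3),np.uint8); o[:400]=w; o[400:,:267]=cv2.resize(b,(267,200)); 
t=load('top')['image'][180:280,140:300]; o[400:,290:610]=cv2.resize(t,(320,200))
cv2.imwrite('pics/d2.png',o[...,::-1])
```

```text
5.95 [0.48269586 0.32264536 0.09023809] [ 5.30298652e-04  9.91707052e-01  1.28514854e-01 -8.79647629e-04] [-0.11603315  0.57185682 -0.69276789  1.80400989  0.44570786  0.92985977
 -2.31745771] [-0.52356863  0.47984882  0.03478509]
```

View pics/d2.png

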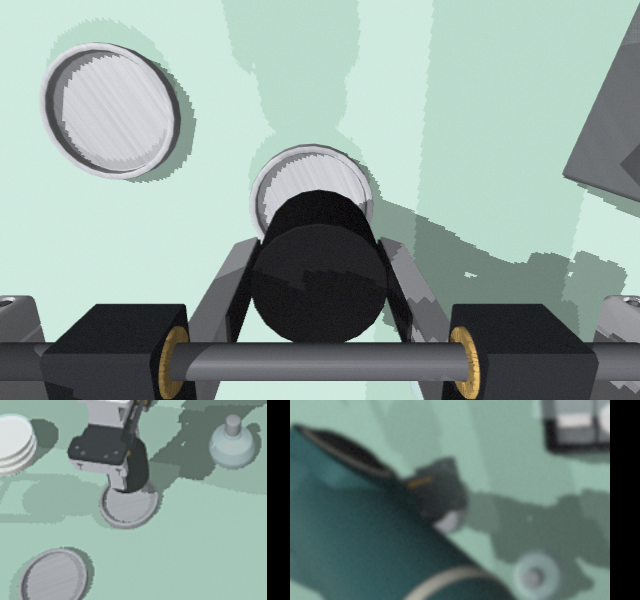

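Run:
```python
from h import *
c=load('wrist'); P=cloud(c); im=c['image'].astype(int); V,U=np.mgrid[:400,:640]
r=(np.hypot(P[...,0]-.482,P[...,1]-.325)<.058)&(P[...,2]>.011)&(P[...,2]<.017)&(V<225)&(im[...,1]-im[...,0]<12)&(im.max(-1)>70)
p=P[r][:,:2]; A=np.c_[2*p,np.ones(len(p))]; x=np.linalg.lstsq(A,(p**2).sum(1),rcond=None)[0]; print(len(p),x[:2],np.sqrt(x[2]+x[0]**2+x[1]**2))
print(ctrl.get_state()['tcp_pos'])
```

```text
1519 [0.48242452 0.32755475] 0.04288932966316291
[0.48269586 0.32264536 0.09023809]
```

{"name": "step_arm", "arguments": {
  "plan": [
    {"travel": [0,0.02,0],"twist": [0,0,0],"fingers": 1},
    {"travel": [0,0.02,-0.05],"twist": [0,0,0],"fingers": 1},
    {"travel": [0,0.02,-0.1],"twist": [0,0,0],"fingers": 1},
    {"travel": [0,0.02,-0.15],"twist": [0,0,0],"fingers": 1},
    {"travel": [0,0.02,-0.19],"twist": [0,0,0],"fingers": 1},
    {"travel": [0,0.02,-0.22],"twist": [0,0,0],"fingers": 1},
    {"travel": [0,0.02,-0.236],"twist": [0,0,0],"fingers": 1},
    {"travel": [0,0.02,-0.236],"twist": [0,0,0],"fingers": 1}
  ]
}}

```text
clock: 6.62
tcp_pos: [0.4824, 0.3286, 0.0304]
tcp_rot: [0.0, 0.992, 0.129, -0.001]
contact_force: [0.2, -0.0, -0.8]
gripper_width: 0.0627
finger_force: 25.0
```

{"name": "step_arm", "arguments": {
  "plan": [
    {"travel": [0,0,-0.004],"twist": [0,0,0],"fingers": 1},
    {"travel": [0,0,-0.008],"twist": [0,0,0],"fingers": 1},
    {"travel": [0,0,-0.012],"twist": [0,0,0],"fingers": 1},
    {"travel": [0,0,-0.012],"twist": [0,0,0],"fingers": 1},
    {"travel": [0,0,-0.012],"twist": [0,0,0],"fingers": 1}
  ]
}}

```text
clock: 7.03
tcp_pos: [0.483, 0.3288, 0.0286]
tcp_rot: [-0.0, 0.992, 0.129, 0.0]
contact_force: [-0.1, -0.3, -0.2]
gripper_width: 0.0623
finger_force: 25.0
```

Not in contact yet, so I'll keep going gently until force shows.

{"name": "step_arm", "arguments": {
  "plan": [
    {"travel": [0,0,-0.003],"twist": [0,0,0],"fingers": 1},
    {"travel": [0,0,-0.006],"twist": [0,0,0],"fingers": 1},
    {"travel": [0,0,-0.006],"twist": [0,0,0],"fingers": 1},
    {"travel": [0,0,-0.006],"twist": [0,0,0],"fingers": 1}
  ]
}}

```text
clock: 7.37
tcp_pos: [0.483, 0.3289, 0.0274]
tcp_rot: [0.0, 0.992, 0.129, 0.0]
contact_force: [-2.5, -1.4, 8.1]
gripper_width: 0.0626
finger_force: 25.0
```

Contact at 8 N with the expected height of 0.0274, so the cap is on the dish floor. Releasing.

{"name": "step_arm", "arguments": {
  "plan": [
    {"travel": [0,0,0],"twist": [0,0,0],"fingers": -0.2},
    {"travel": [0,0,0],"twist": [0,0,0],"fingers": -0.6},
    {"travel": [0,0,0],"twist": [0,0,0],"fingers": -1},
    {"travel": [0,0,0],"twist": [0,0,0],"fingers": -1},
    {"travel": [0,0,0],"twist": [0,0,0],"fingers": -1},
    {"travel": [0,0,0],"twist": [0,0,0],"fingers": -1}
  ]
}}

```text
clock: 7.87
tcp_pos: [0.4828, 0.3288, 0.0269]
tcp_rot: [-0.0, 0.992, 0.129, -0.0]
contact_force: [0.5, -0.5, 0.4]
gripper_width: 0.0918
finger_force: 0.0
```

{"name": "step_arm", "arguments": {
  "plan": [
    {"travel": [0,0,0.05],"twist": [0,0,0],"fingers": -1},
    {"travel": [0,0,0.15],"twist": [0,0,0],"fingers": -1},
    {"travel": [0,0,0.28],"twist": [0,0,0],"fingers": -1},
    {"travel": [0,0,0.42],"twist": [0,0,0],"fingers": -1},
    {"travel": [0,0,0.56],"twist": [0,0,0],"fingers": -1},
    {"travel": [0,0,0.7],"twist": [0,0,0],"fingers": -1},
    {"travel": [0,0,0.84],"twist": [0,0,0],"fingers": -1},
    {"travel": [0,0,0.92],"twist": [0,0,0],"fingers": -1}
  ]
}}

```text
clock: 8.53
tcp_pos: [0.483, 0.3296, 0.2618]
tcp_rot: [-0.001, 0.992, 0.129, 0.002]
contact_force: [0.1, 0.2, 0.6]
gripper_width: 0.094
finger_force: 0.0
```

Run:
```python
from h import *
c=cam('wrist'); save(c,'w5'); P=cloud(c); im=c['image'].astype(int)
s=ctrl.get_state(); print(s['clock'],s['tcp_pos'],s['tcp_rot'],s['joint_pos'],s['gripper_width'])
m=(np.hypot(P[...,0]-.482,P[...,1]-.327)<.05)&(im.max(-1)<70)&(P[...,2]>.05)&(P[...,2]<.08); p=P[m]
print(len(p),np.median(p,0),cv2.minEnclosingCircle((p[:,:2]*1000).astype(np.float32)))
```

```text
8.5833 [0.48378271 0.33032917 0.26416516] [-0.00139944  0.99162649  0.1290915   0.00321447] [-0.04529615  0.38940452 -0.78934993  1.63021658  0.29119219  1.23653134
 -2.20376347] 0.09421933511678174
2588 [0.48366234 0.32914672 0.0641394 ] ((482.19146728515625, 328.8065185546875), 30.91485595703125)
```

View pics/w5.png

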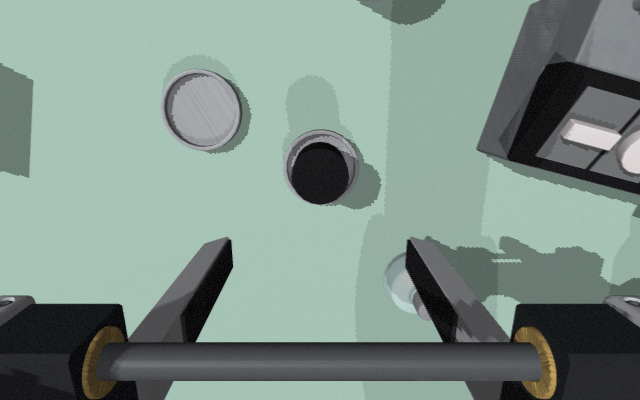

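The cap stands in the dish at (320,173), with its top at z 0.064 as it should be. The other dish at (202,109) is empty.

Next is the tilted press pose. I'll work out the rotation and check the camera's offset from the tool.

```bash
cat > rot.py <<'E'
from h import *
from scipy.spatial.transform import Rotation as R
def cur():
    s=ctrl.get_state(); q=s['tcp_rot']; return s,R.from_quat(q[[1,2,3,0]])
def tgt(deg):
    a=np.radians(deg); s,c=np.sin(a),np.cos(a)
    return R.from_matrix(np.c_[[c,0,s],[0,-1,0],[s,0,-c]])
def rv(deg):
    s,r=cur(); return ((tgt(deg)*r.inv()).as_rotvec()/np.pi).round(4)
E
python3 - <<'E'
from rot import *
s,r=cur(); E=load('wrist')['extrinsics']
print('cam in tool',r.inv().apply(E[:3,3]-s['tcp_pos']))
print('rotvec share',rv(32), s['tcp_pos'])
c=load('wrist'); P=cloud(c); im=c['image'].astype(int); V,U=np.mgrid[:400,:640]
m=(U>540)&(V>90)&(V<190)&(im.min(-1)>150)&(P[...,2]>.09)&(P[...,2]<.14)
n,l,st,ce=cv2.connectedComponentsWithStats(m.astype(np.uint8))
for i in range(1,n):
    if st[i,4]>100: print(st[i],P[l==i].mean(0))
E
```

```text
cam in tool [ 8.07566600e-02  7.10518134e-05 -1.76838833e-01]
rotvec share [ 0.0221 -0.1747 -0.0805] [0.48378271 0.33032917 0.26416516]
[ 564  119   58   31 1016] [0.59187694 0.10499911 0.11416634]
[621 131  19  43 567] [0.58572734 0.0588956  0.11122435]
```

{"name": "step_arm", "arguments": {
  "plan": [
    {"travel": [-0.03,-0.04,0.02],"twist": [0,0,0.039],"fingers": 1},
    {"travel": [-0.06,-0.08,0.04],"twist": [0,0,0.078],"fingers": 1},
    {"travel": [-0.09,-0.12,0.06],"twist": [0,0,0.117],"fingers": 1},
    {"travel": [-0.12,-0.16,0.08],"twist": [0,0,0.156],"fingers": 1},
    {"travel": [-0.15,-0.2,0.1],"twist": [0,0,0.195],"fingers": 1},
    {"travel": [-0.18,-0.24,0.12],"twist": [0,0,0.234],"fingers": 1},
    {"travel": [-0.21,-0.28,0.14],"twist": [0,0,0.272],"fingers": 1},
    {"travel": [-0.24,-0.32,0.16],"twist": [0,0,0.31],"fingers": 1}
  ],
  "force": 10
}}

```text
clock: 9.25
tcp_pos: [0.4221, 0.2484, 0.2974]
tcp_rot: [0.0, 0.814, 0.581, -0.0]
contact_force: [-0.1, -0.4, -0.1]
gripper_width: 0.044
finger_force: 0.0
```

{"name": "step_arm", "arguments": {
  "plan": [
    {"travel": [-0.01,-0.06,0],"twist": [0,0,0.039],"fingers": 1},
    {"travel": [-0.02,-0.12,0],"twist": [0,0,0.078],"fingers": 1},
    {"travel": [-0.03,-0.18,0],"twist": [0,0,0.117],"fingers": 1},
    {"travel": [-0.04,-0.24,0],"twist": [0,0,0.156],"fingers": 1},
    {"travel": [-0.05,-0.3,0],"twist": [0,0,0.195],"fingers": 1},
    {"travel": [-0.06,-0.36,0],"twist": [0,0,0.234],"fingers": 1},
    {"travel": [-0.07,-0.42,0],"twist": [0,0,0.272],"fingers": 1},
    {"travel": [-0.08,-0.48,0],"twist": [0,0,0.31],"fingers": 1}
  ]
}}

```text
clock: 9.92
tcp_pos: [0.4025, 0.1291, 0.2972]
tcp_rot: [0.0, 0.451, 0.892, -0.0]
contact_force: [-0.2, -0.5, -0.5]
gripper_width: 0.0007
finger_force: 0.0
```

```bash
cat >> rot.py <<'E'
def tgt(deg):  # camera on the robot side
    a=np.radians(deg); s,c=np.sin(a),np.cos(a)
    return R.from_matrix(np.c_[[-c,0,-s],[0,1,0],[s,0,-c]])
E
python3 - <<'E'
from rot import *
s,r=cur(); print(s['clock'],s['tcp_pos'],s['joint_pos'].round(2),s['gripper_width'],rv(0),rv(32),r.as_matrix().round(2).tolist())
E
```

```text
9.9167 [0.4024973  0.12910639 0.29720645] [ 0.69 -0.03 -1.04  1.93 -0.02  1.22  0.29] 0.0007342180152765964 [2.000e-04 1.000e-04 2.979e-01] [-0.083  -0.1643  0.29  ] [[-0.59, 0.81, 0.0], [0.81, 0.59, -0.0], [-0.0, -0.0, -1.0]]
```

{"name": "step_arm", "arguments": {
  "plan": [
    {"travel": [0,-0.04,0],"twist": [0,0,0.038],"fingers": 1},
    {"travel": [0,-0.08,0],"twist": [0,0,0.076],"fingers": 1},
    {"travel": [0,-0.12,0],"twist": [0,0,0.114],"fingers": 1},
    {"travel": [0,-0.16,0],"twist": [0,0,0.152],"fingers": 1},
    {"travel": [0,-0.2,0],"twist": [0,0,0.19],"fingers": 1},
    {"travel": [0,-0.24,0],"twist": [0,0,0.227],"fingers": 1},
    {"travel": [0,-0.28,0],"twist": [0,0,0.263],"fingers": 1},
    {"travel": [0,-0.32,0],"twist": [0,0,0.298],"fingers": 1}
  ]
}}

```text
clock: 10.58
tcp_pos: [0.4027, 0.0494, 0.2972]
tcp_rot: [0.0, -0.0, 1.0, -0.0]
contact_force: [1.0, -0.1, -0.1]
gripper_width: 0.0009
finger_force: 0.0
```

Run:
```python
from rot import *
s,r=cur(); print(s['clock'],s['tcp_pos'],s['joint_pos'].round(2),rv(0),rv(32))
```

```text
10.5833 [0.40265709 0.04942872 0.29724616] [ 0.73 -0.08 -0.87  1.97 -0.06  1.22  1.46] [ 0.0002  0.0001 -0.0001] [ 0.0002 -0.1777 -0.    ]
```

{"name": "step_arm", "arguments": {
  "plan": [
    {"travel": [0,0,-0.02],"twist": [0,-0.035,0],"fingers": 1},
    {"travel": [0.05,0,-0.08],"twist": [0,-0.07,0],"fingers": 1},
    {"travel": [0.14,0,-0.16],"twist": [0,-0.105,0],"fingers": 1},
    {"travel": [0.24,0,-0.24],"twist": [0,-0.14,0],"fingers": 1},
    {"travel": [0.34,0,-0.32],"twist": [0,-0.178,0],"fingers": 1},
    {"travel": [0.44,0,-0.38],"twist": [0,-0.178,0],"fingers": 1},
    {"travel": [0.5,0,-0.42],"twist": [0,-0.178,0],"fingers": 1},
    {"travel": [0.5,0,-0.42],"twist": [0,-0.178,0],"fingers": 1}
  ]
}}

```text
clock: 11.25
tcp_pos: [0.5172, 0.0447, 0.1956]
tcp_rot: [0.269, 0.004, 0.963, -0.007]
contact_force: [-0.2, -0.9, 0.5]
gripper_width: 0.0007
finger_force: 0.0
```

Run:
```python
from rot import *
c=cam('wrist'); save(c,'w6'); sd=cam('side')
s,r=cur(); print(s['clock'],s['tcp_pos'],s['joint_pos'].round(2),rv(32),r.as_matrix()[:,2].round(3))
P=cloud(c); im=c['image'].astype(int)
n0=np.array([-.423,0,.906])
m=(im.min(-1)>120)&(P[...,2]>.085)&(P[...,2]<.15)&(P[...,0]>.54)&(P[...,0]<.63)&(abs(P[...,1])<.15)
n,l,st,ce=cv2.connectedComponentsWithStats(m.astype(np.uint8))
for i in range(1,n):
    if st[i,4]>100:
        p=P[l==i]; print(st[i],((p.min(0)+p.max(0))/2).round(4),np.ptp(p,axis=0).round(3),np.median(p@n0).round(4))
o=np.zeros((400,800,3),np.uint8); o[:350,:560]=cv2.resize(c['image'],(560,350)); o[:240,560:]=cv2.resize(sd['image'][100:260,220:380],(240,240)); cv2.imwrite('pics/w6b.png',o[...,::-1])
```

```text
11.35 [0.51733188 0.04487425 0.19514767] [ 0.88  0.03 -1.1   2.28  0.45  0.35  0.96] [ 0.0027 -0.005   0.0035] [ 0.516 -0.013 -0.856]
[262 177  26  60 703] [0.5882 0.0049 0.0994] [0.052 0.019 0.024] -0.1584
[ 292  176   62   76 3415] [0.5954 0.0465 0.1042] [0.067 0.053 0.036] -0.1473
[ 358  176   65   76 4078] [0.5948 0.1046 0.1029] [0.067 0.054 0.033] -0.1577
[ 241  184   27   69 1387] [ 0.5966 -0.0136  0.1089] [0.066 0.021 0.036] -0.1467
[ 160  192   56   55 1672] [ 0.5973 -0.0705  0.1086] [0.055 0.048 0.03 ] -0.147
```

View pics/w6b.png

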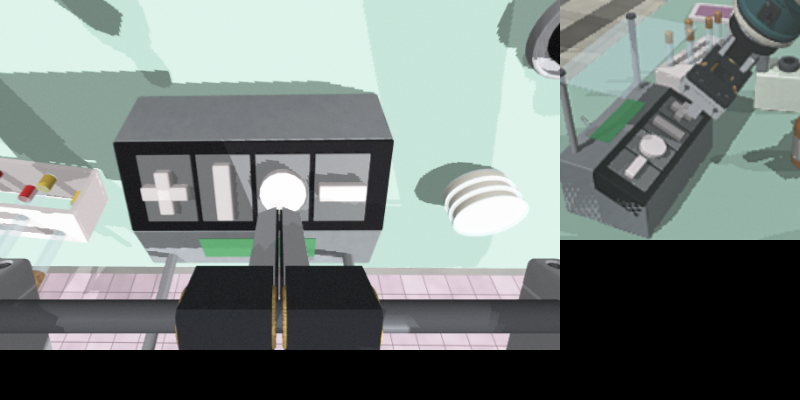

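The wrist view shows, left to right, plus (164,193), upright (224,190), round (283,190) and level bar (343,190), matching the plan. The tool tip is at (281,208). I'll move to a standoff over the round key at a lean of about 29°.

{"name": "step_arm", "arguments": {
  "plan": [
    {"travel": [0.04,0.006,-0.04],"twist": [0.003,0.012,0.003],"fingers": 1},
    {"travel": [0.08,0.006,-0.08],"twist": [0.003,0.012,0.003],"fingers": 1},
    {"travel": [0.12,0.006,-0.12],"twist": [0.003,0.012,0.003],"fingers": 1},
    {"travel": [0.16,0.006,-0.16],"twist": [0.003,0.012,0.003],"fingers": 1},
    {"travel": [0.2,0.006,-0.2],"twist": [0.003,0.012,0.003],"fingers": 1},
    {"travel": [0.24,0.006,-0.22],"twist": [0.003,0.012,0.003],"fingers": 1},
    {"travel": [0.256,0.006,-0.234],"twist": [0.003,0.012,0.003],"fingers": 1},
    {"travel": [0.256,0.006,-0.234],"twist": [0.003,0.012,0.003],"fingers": 1}
  ]
}}

```text
clock: 12.02
tcp_pos: [0.5808, 0.0465, 0.1374]
tcp_rot: [0.25, 0.001, 0.968, -0.0]
contact_force: [-1.0, -0.1, -0.2]
gripper_width: 0.0004
finger_force: 0.0
```

```bash
cat > st.py <<'E'
from rot import *
s,r=cur(); print(s['clock'],s['tcp_pos'].round(4),s['joint_pos'].round(2),rv(29),'lean',np.degrees(np.arcsin(r.as_matrix()[0,2])).round(1),s['contact_force'].round(1))
for k,y in [('round',.0465),('tall',-.0115),('flat',.1045)]:
    for d in (.025,.004,-.010):
        t=np.array([.592,y,.1137])+d*np.array([-.423,0,.906]); print(k,d,((t-s['tcp_pos'])/.25).round(3))
E
python3 st.py
```

```text
12.0167 [0.5808 0.0465 0.1374] [ 0.57  0.32 -0.85  2.17  0.97  0.4   0.53] [ 0.0002 -0.0005  0.0006] lean 28.9 [-1.  -0.1 -0.2]
round 0.025 [ 0.003  0.    -0.004]
round 0.004 [ 0.038  0.    -0.08 ]
round -0.01 [ 0.062  0.    -0.131]
tall 0.025 [ 0.003 -0.232 -0.004]
tall 0.004 [ 0.038 -0.232 -0.08 ]
tall -0.01 [ 0.062 -0.232 -0.131]
flat 0.025 [ 0.003  0.232 -0.004]
flat 0.004 [ 0.038  0.232 -0.08 ]
flat -0.01 [ 0.062  0.232 -0.131]
```

The pose was reached exactly. Pressing the round key.

{"name": "step_arm", "arguments": {
  "plan": [
    {"travel": [0.02,0,-0.04],"twist": [0,0,0],"fingers": 1},
    {"travel": [0.038,0,-0.08],"twist": [0,0,0],"fingers": 1},
    {"travel": [0.048,0,-0.1],"twist": [0,0,0],"fingers": 1},
    {"travel": [0.054,0,-0.114],"twist": [0,0,0],"fingers": 1},
    {"travel": [0.06,0,-0.126],"twist": [0,0,0],"fingers": 1},
    {"travel": [0.06,0,-0.126],"twist": [0,0,0],"fingers": 1},
    {"travel": [0.06,0,-0.126],"twist": [0,0,0],"fingers": 1},
    {"travel": [0.06,0,-0.126],"twist": [0,0,0],"fingers": 1}
  ]
}}

```text
clock: 12.68
tcp_pos: [0.5954, 0.0459, 0.1069]
tcp_rot: [0.251, 0.001, 0.968, -0.001]
contact_force: [-18.5, -2.2, 24.0]
gripper_width: 0.0006
finger_force: 15.0
```

```bash
python3 st.py|head -4
```

```text
12.6833 [0.5954 0.0459 0.1069] [ 0.46  0.38 -0.74  2.16  1.14  0.38  0.38] [0.0007 0.0001 0.0008] lean 29.0 [-18.5  -2.2  24. ]
round 0.025 [-0.056  0.002  0.118]
round 0.004 [-0.02   0.002  0.042]
round -0.01 [ 0.003  0.002 -0.009]
```

30 N is far above the 4.3 N needed at full travel, so the key bottomed. Back off, then go on to the upright bar with slightly less depth.

{"name": "step_arm", "arguments": {
  "plan": [
    {"travel": [-0.015,0,0.032],"twist": [0,0,0],"fingers": 1},
    {"travel": [-0.03,0,0.064],"twist": [0,0,0],"fingers": 1},
    {"travel": [-0.06,0,0.126],"twist": [0,0,0],"fingers": 1},
    {"travel": [-0.06,-0.08,0.126],"twist": [0,0,0],"fingers": 1},
    {"travel": [-0.06,-0.16,0.126],"twist": [0,0,0],"fingers": 1},
    {"travel": [-0.06,-0.23,0.126],"twist": [0,0,0],"fingers": 1},
    {"travel": [-0.06,-0.23,0.126],"twist": [0,0,0],"fingers": 1},
    {"travel": [-0.06,-0.23,0.126],"twist": [0,0,0],"fingers": 1}
  ]
}}

```text
clock: 13.35
tcp_pos: [0.5807, -0.0122, 0.1377]
tcp_rot: [0.25, 0.002, 0.968, -0.001]
contact_force: [0.6, 0.4, 1.2]
gripper_width: 0.0004
finger_force: 0.0
```

```bash
python3 st.py
python3 - <<'E'
from h import *
a=cam('wrist')['image'][120:310]; save({'image':np.ascontiguousarray(a)},'w7')
E
```

```text
13.35 [ 0.5807 -0.0122  0.1377] [ 0.74  0.32 -0.88  2.18  0.89  0.36  0.73] [ 0.0002 -0.      0.0013] lean 29.0 [0.6 0.4 1.2]
round 0.025 [ 0.003  0.235 -0.005]
round 0.004 [ 0.038  0.235 -0.082]
round -0.01 [ 0.062  0.235 -0.132]
tall 0.025 [ 0.003  0.003 -0.005]
tall 0.004 [ 0.038  0.003 -0.082]
tall -0.01 [ 0.062  0.003 -0.132]
flat 0.025 [ 0.003  0.467 -0.005]
flat 0.004 [ 0.038  0.467 -0.082]
flat -0.01 [ 0.062  0.467 -0.132]
```

View pics/w7.png

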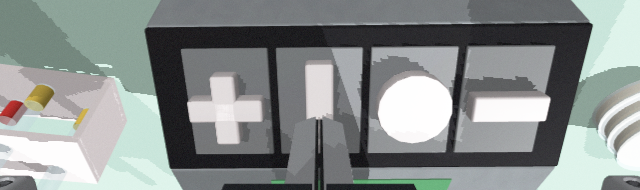

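The tip at crop (319,118) is centred on the upright bar and the round key at (414,106) is back up. Pressing.

{"name": "step_arm", "arguments": {
  "plan": [
    {"travel": [0.02,0.002,-0.04],"twist": [0,0,0],"fingers": 1},
    {"travel": [0.038,0.002,-0.08],"twist": [0,0,0],"fingers": 1},
    {"travel": [0.048,0.002,-0.1],"twist": [0,0,0],"fingers": 1},
    {"travel": [0.054,0.002,-0.114],"twist": [0,0,0],"fingers": 1},
    {"travel": [0.059,0.002,-0.124],"twist": [0,0,0],"fingers": 1},
    {"travel": [0.059,0.002,-0.124],"twist": [0,0,0],"fingers": 1},
    {"travel": [0.059,0.002,-0.124],"twist": [0,0,0],"fingers": 1},
    {"travel": [0.059,0.002,-0.124],"twist": [0,0,0],"fingers": 1}
  ]
}}

```text
clock: 14.07
tcp_pos: [0.5955, -0.0095, 0.107]
tcp_rot: [0.251, 0.0, 0.968, -0.0]
contact_force: [-13.8, 0.6, 16.7]
gripper_width: 0.0003
finger_force: 11.0
```

```bash
python3 st.py|head -4
```

```text
14.0667 [ 0.5955 -0.0095  0.107 ] [ 0.6   0.38 -0.75  2.17  1.06  0.32  0.56] [0.0003 0.0001 0.0002] lean 29.0 [-13.8   0.6  16.7]
round 0.025 [-0.056  0.224  0.117]
round 0.004 [-0.021  0.224  0.041]
round -0.01 [ 0.003  0.224 -0.009]
```

Bottomed. On to the level bar.

{"name": "step_arm", "arguments": {
  "plan": [
    {"travel": [-0.02,0,0.042],"twist": [0,0,0],"fingers": 1},
    {"travel": [-0.04,0,0.084],"twist": [0,0,0],"fingers": 1},
    {"travel": [-0.06,0,0.126],"twist": [0,0,0],"fingers": 1},
    {"travel": [-0.06,0.12,0.126],"twist": [0,0,0],"fingers": 1},
    {"travel": [-0.06,0.24,0.126],"twist": [0,0,0],"fingers": 1},
    {"travel": [-0.06,0.36,0.126],"twist": [0,0,0],"fingers": 1},
    {"travel": [-0.06,0.456,0.126],"twist": [0,0,0],"fingers": 1},
    {"travel": [-0.06,0.456,0.126],"twist": [0,0,0],"fingers": 1}
  ]
}}

```text
clock: 14.73
tcp_pos: [0.5804, 0.1094, 0.1388]
tcp_rot: [0.251, -0.002, 0.968, 0.001]
contact_force: [0.2, -0.1, -0.5]
gripper_width: -0.0
finger_force: 0.0
```

```bash
python3 st.py
```

```text
14.7333 [0.5804 0.1094 0.1388] [ 0.4   0.33 -0.82  2.15  1.03  0.46  0.37] [-0.0005  0.0004 -0.0015] lean 29.1 [ 0.2 -0.1 -0.5]
round 0.025 [ 0.004 -0.252 -0.01 ]
round 0.004 [ 0.04  -0.252 -0.086]
round -0.01 [ 0.063 -0.252 -0.137]
tall 0.025 [ 0.004 -0.484 -0.01 ]
tall 0.004 [ 0.04  -0.484 -0.086]
tall -0.01 [ 0.063 -0.484 -0.137]
flat 0.025 [ 0.004 -0.02  -0.01 ]
flat 0.004 [ 0.04  -0.02  -0.086]
flat -0.01 [ 0.063 -0.02  -0.137]
```

{"name": "step_arm", "arguments": {
  "plan": [
    {"travel": [0.02,-0.01,-0.04],"twist": [0,0,0],"fingers": 1},
    {"travel": [0.038,-0.01,-0.08],"twist": [0,0,0],"fingers": 1},
    {"travel": [0.048,-0.01,-0.1],"twist": [0,0,0],"fingers": 1},
    {"travel": [0.054,-0.01,-0.114],"twist": [0,0,0],"fingers": 1},
    {"travel": [0.06,-0.01,-0.127],"twist": [0,0,0],"fingers": 1},
    {"travel": [0.06,-0.01,-0.127],"twist": [0,0,0],"fingers": 1},
    {"travel": [0.06,-0.01,-0.127],"twist": [0,0,0],"fingers": 1},
    {"travel": [0.06,-0.01,-0.127],"twist": [0,0,0],"fingers": 1}
  ]
}}

```text
clock: 15.4
tcp_pos: [0.5954, 0.1012, 0.107]
tcp_rot: [0.251, 0.0, 0.968, -0.001]
contact_force: [-22.9, -3.1, 27.4]
gripper_width: 0.0005
finger_force: 17.4
```

```bash
python3 st.py
```

```text
15.4 [0.5954 0.1012 0.107 ] [ 0.33  0.4  -0.73  2.14  1.18  0.44  0.24] [0.0004 0.0003 0.0004] lean 29.0 [-22.9  -3.1  27.4]
round 0.025 [-0.056 -0.219  0.117]
round 0.004 [-0.02  -0.219  0.041]
round -0.01 [ 0.003 -0.219 -0.01 ]
tall 0.025 [-0.056 -0.451  0.117]
tall 0.004 [-0.02  -0.451  0.041]
tall -0.01 [ 0.003 -0.451 -0.01 ]
flat 0.025 [-0.056  0.013  0.117]
flat 0.004 [-0.02   0.013  0.041]
flat -0.01 [ 0.003  0.013 -0.01 ]
```

Bottomed at the same depth. Back to the round key.

{"name": "step_arm", "arguments": {
  "plan": [
    {"travel": [-0.02,0,0.042],"twist": [0,0,0],"fingers": 1},
    {"travel": [-0.04,0,0.084],"twist": [0,0,0],"fingers": 1},
    {"travel": [-0.06,0,0.124],"twist": [0,0,0],"fingers": 1},
    {"travel": [-0.06,-0.08,0.124],"twist": [0,0,0],"fingers": 1},
    {"travel": [-0.06,-0.16,0.124],"twist": [0,0,0],"fingers": 1},
    {"travel": [-0.06,-0.22,0.124],"twist": [0,0,0],"fingers": 1},
    {"travel": [-0.06,-0.22,0.124],"twist": [0,0,0],"fingers": 1},
    {"travel": [-0.06,-0.22,0.124],"twist": [0,0,0],"fingers": 1}
  ]
}}

```text
clock: 16.07
tcp_pos: [0.5808, 0.0451, 0.1373]
tcp_rot: [0.25, 0.002, 0.968, -0.001]
contact_force: [-0.6, 0.1, 0.7]
gripper_width: 0.0004
finger_force: 0.0
```

```bash
python3 st.py|head -4
```

```text
16.0667 [0.5808 0.0451 0.1373] [ 0.55  0.31 -0.83  2.18  0.96  0.4   0.54] [0.0001 0.     0.0011] lean 29.0 [-0.6  0.1  0.7]
round 0.025 [ 0.003  0.006 -0.004]
round 0.004 [ 0.038  0.006 -0.08 ]
round -0.01 [ 0.062  0.006 -0.131]
```

{"name": "step_arm", "arguments": {
  "plan": [
    {"travel": [0.02,0,-0.04],"twist": [0,0,0],"fingers": 1},
    {"travel": [0.038,0,-0.08],"twist": [0,0,0],"fingers": 1},
    {"travel": [0.048,0,-0.1],"twist": [0,0,0],"fingers": 1},
    {"travel": [0.054,0,-0.114],"twist": [0,0,0],"fingers": 1},
    {"travel": [0.059,0,-0.124],"twist": [0,0,0],"fingers": 1},
    {"travel": [0.059,0,-0.124],"twist": [0,0,0],"fingers": 1},
    {"travel": [0.059,0,-0.124],"twist": [0,0,0],"fingers": 1},
    {"travel": [0.059,0,-0.124],"twist": [0,0,0],"fingers": 1}
  ]
}}

```text
clock: 16.73
tcp_pos: [0.5953, 0.0469, 0.1069]
tcp_rot: [0.251, 0.0, 0.968, -0.001]
contact_force: [-19.2, -1.9, 24.2]
gripper_width: 0.0003
finger_force: 15.0
```

{"name": "step_arm", "arguments": {
  "plan": [
    {"travel": [-0.02,0,0.042],"twist": [0,0,0],"fingers": 1},
    {"travel": [-0.04,0,0.084],"twist": [0,0,0],"fingers": 1},
    {"travel": [-0.07,0,0.13],"twist": [0,0,0],"fingers": 1},
    {"travel": [-0.14,0,0.18],"twist": [0,0,0],"fingers": 1},
    {"travel": [-0.22,0,0.24],"twist": [0,0,0],"fingers": 1},
    {"travel": [-0.32,0,0.32],"twist": [0,0,0],"fingers": 1},
    {"travel": [-0.42,0,0.4],"twist": [0,0,0],"fingers": 1},
    {"travel": [-0.42,0,0.4],"twist": [0,0,0],"fingers": 1}
  ]
}}

```text
clock: 17.4
tcp_pos: [0.4998, 0.0437, 0.1974]
tcp_rot: [0.247, 0.002, 0.969, -0.002]
contact_force: [0.1, -0.0, 0.4]
gripper_width: 0.0005
finger_force: 0.0
```

```bash
python3 st.py|head -1
python3 - <<'E'
from h import *
o=np.zeros((600,480,3),np.uint8); o[:300]=cv2.resize(cam('side')['image'],(480,300)); o[300:]=cv2.resize(cam('wrist')['image'],(480,300)); cv2.imwrite('pics/fin.png',o[...,::-1])
E
```

```text
17.4 [0.4998 0.0437 0.1974] [ 0.91 -0.02 -1.1   2.28  0.2   0.39  1.21] [ 0.001  -0.0025  0.0013] lean 28.6 [ 0.1 -0.   0.4]
```

View pics/fin.png

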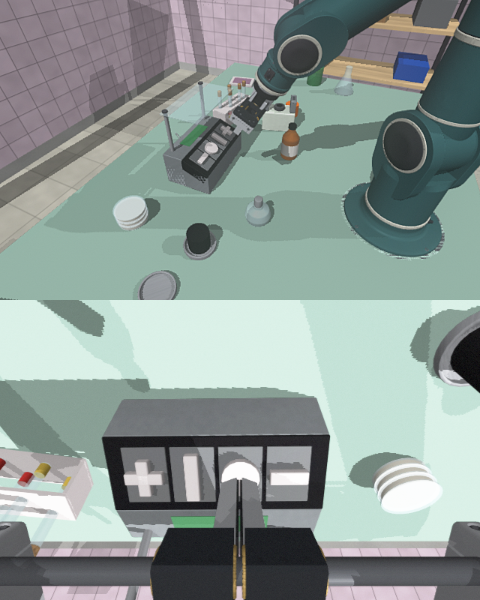

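The cap stands in the dish at (200,240), all keys are up, the bystanders have not moved and the arm is clear.

```bash
python3 -c "
from station import ctrl; print(ctrl.job_done())"
```

```text
the job is handed in; nothing more can be done
None
```

The job is handed in: the black cap is mouth down in the steel dish nearest the base, and the round, upright, level and round keys were each pressed to the stop in order and released; the handover gave no verdict.

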